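# Return an instrument cassette through the one-way flap

## Task

Lay the blue instrument cassette on the floor of the return lane's entry and slide it lengthwise along the lane, so that the cassette itself pushes the sprung orange flap open, on until it meets the hidden buffer under the grey hood and gently pushes that buffer in by about 6 mm, never as much as 14 mm. Leave the cassette there, let go, with the flap sprung shut behind it. Do not slam or force it against the lane, and do not disturb the bottle, bowl or jar.

Things in the scene. Friction and masses are not known exactly. Their poses are not given: they have to be found in the camera images.
- cassette_center (a point): centre of the loose blue cassette (0.2-0.4 kg), half-way up its 54 mm; x along its length, z up. Body 140 (x) x 60 x 32 mm high, upright corners cut off 15 mm at 45 degrees, both ends alike (either may lead). Mid-lid stands a steel grip rib, 30 (x) x 14 (y) x 22 mm high, to pinch from above. Underside 27 mm below this point, lid 5 mm above, rib's top 27 mm above
- lane: fixed return lane. Origin: on its centre line in the plane of the closed flap, at worktop level; x feed direction, y to the left of it, z up. Steel floor 3 mm thick, white walls 25 mm high; channel 70 mm wide (y -35 to 35). On the left, x = -15 to 100 mm, a recess to y = 52 mm takes the open flap. Open above, from x = -145 mm to the hood at 219 mm
- lane_mouth (a point): point on the lane floor's top, on the centre line, at its open end (lane x = -145 mm, z = 3 mm; same axes as the lane). The walls flare outwards over the first 35 mm; from lane x = -110 mm the channel is straight, 70 mm wide
- lane_hood (a point): front edge of the grey hood, on the centre line, on its roof's top (lane x = 219 mm, 45 mm above the worktop; same axes as the lane). The hood covers the lane to x = 345 mm; roof underside 41 mm above the worktop. Unseen under it is a rubber buffer: a cassette's front end first meets it at a different place each time, 6 to 41 mm inside this edge
- flap (a joint): angle (rad) of the upright orange flap across the lane at lane x = 0: 76 mm wide, 3 thick, 5 to 29 mm above the worktop, upright hinge at lane y = 45 mm. 0 closed; grows in the feed direction, to 1.5. Its spring (0.07 N m at 0, 0.14 at 1.4 rad) resists a cassette with 2 to 7 N. It shuts only when the cassette's back end and any finger are past lane x = 80 mm
- buffer (a joint): how far (m) the hidden buffer under the hood has been pushed in the feed direction: 0 untouched, 0.022 hard end. About 7 N moves it; no spring, it stays where it is left. This does not tell where along the lane it stands. Past the flap and before the buffer, a cassette slides with 2 to 6 N; the buffer adds its 7 N
- soap: bystander: yellow bottle, 56 mm in diameter, 150 mm high; origin at the centre of its underside
- bowl: bystander: steel bowl, 100 mm in diameter, 40 mm high; origin at the centre of its underside
- jar: bystander: glass jar with a blue cap, 52 mm in diameter, 75 mm high; origin at the centre of its underside
There are look-alikes about, which are no part of the job. What is shaped like the part that bears cassette_center but turquoise or white is not meant.

How it is judged:
By the outcome, as a careful person would: the job done as asked, in the order asked, and still so for the second after the job is handed in, with the robot touching nothing.
It also fails if it takes over 64 s, if anything falls off the work surface, if the arm or the gripper's body presses on something with over 40 N, if the wrist force passes 120 N, or if a joint passes its speed limit or range.

## Robot

A 6-joint arm with a two-finger parallel gripper is mounted at the origin on the work surface. World frame = base frame: x ahead of the robot, y to its left, z up, the work surface at z = 0. Lengths are in mm, angles in rad, forces in N, time in s.
With the tool pointing down it reaches from about 350 to 975 mm from the base axis. Payload 7.1 kg.
Tool frame: the origin (TCP) lies at the very end of the fingers, on their centre line; the grasp point (between the pads) lies 19 mm behind it; z points along the fingers, x is the direction in which the jaws open and shut, and the axes are right-handed (so a half turn about z gives the same grasp; the last joint's range is limited). The gripper opens to 88 mm and grips with 3 to 60 N. Pads are 20 mm wide; open, the fingers measure 115 mm over their backs; the gripper's body (75 mm by 178 mm) begins 61 mm behind the grasp point.
Start: joints at [1.299, 0.423, 1.63, -0, 1.089, -0.019], TCP at [156.291, 605.126, 222.675] pointing down, gripper open.
Joint ranges: [-3, 3], [-0.9, 2.11], [0.09, 2.58], [-1.31, 4.45], [0.11, 2.69], [-2.54, 2.54]. Speed limits (rad/s): [2.39, 2.39, 3.01, 3.14, 3.14, 3.14].

## Interface

Orientations are given as a rotation vector (axis times angle).
In Python, from workcell import ctrl gives the robot as it stands. The module is installed in compiled form; this text tells all that it offers.
- The arm moves only by the tool move_arm, never from a script. Its argument "motion" is a list of rows, each a list of 2 entries, a list of its own where there are three numbers: the shift along the tool's x, y, z normalised to -1 to 1, where 1 is 150 mm, then the turn, a rotation vector about the tool's x, y, z normalised to -1 to 1, where 1 is 60 degrees. In form: [[[x, y, z], [rx, ry, rz]], ...]. A call has exactly 5 rows; each row is the pose to reach, as a shift and turn from the pose commanded when the call began, along the tool's axes at that moment; what a row does not reach only later rows make up. A row lasts 1/8 s, in which the tool goes at most 62.5 mm and 10.7 degrees, less where a joint would pass 70% of its speed; a pose out of reach is approached as far as the arm can. A call with a number of a shift or a turn outside -1 to 1 is refused whole. A call with a gripper value outside its range is refused whole. "gripper" is the opening, from 0 (shut) to 1 (fully open), set as the call begins (left out, the last holds). The fingers move at their own pace and stop on an object; the grip force is fixed at half the most. Time passes only in rows, so rows that repeat a pose let the fingers close, or fill a call up. It gives the time, the measured TCP pose, the force and the opening at its end, in the units of the state.
- ctrl.get_obs(): the state, without advancing time (a new reading comes with each control period).
- ctrl.get_image(name): name is "scene" or "top" or "wrist"; returns a dict with "pixels" (384x512x3 uint8, red, green, blue), "camera_matrix" (3x3 intrinsics, pixels), "R" (3x3) and "t" (3): a world point X has camera coordinates R X + t; the wrist camera has in their place "mount" (4x4, takes a point from camera to tool coordinates, whose origin is the TCP and whose axes are the tool frame's). Camera axes: x right, y down, z forward; pixel columns grow to the right and rows downward; lengths in mm; the calibration is good to about 2 mm. A picture is of the moment at which its call begins: read the wrist's pose just before it. There is no depth.
- ctrl.close_job(): hands the job in, once; it reports no verdict.
Trained networks look in the newest picture that a camera, given by its name, has taken for a name from the list of things; names that differ only in an ending like _2 or _b are one class to them, and where a whole thing is asked for, a point or a joint stands for the part that bears it (a point fixed in the world has none). Each returns a list of dicts, best first, with "p" (0 to 1); they miss things now and then, are a little off and sometimes report something else, mostly with a low value. They report only what shows in the picture. A call takes as long as a camera call. They do not tell look-alikes from the thing itself.
- ctrl.boxes_of(camera, name): "location" ([x, y, z] in mm, in world coordinates, good to about 4 mm: the middle of the surface that is visible of it).
- ctrl.regions_of(camera, name): "mask" (384x512 bool, what is visible of it).
- ctrl.pinpoint(camera, name): "location" ([x, y, z] in mm, in world coordinates, good to about 4 mm: a listed point, or the origin of a listed thing).
The state is a dict: "t": time; "qpos": joint angles; "qvel": joint speeds; "joint_torque": joint torques, N m; "ee_pos": TCP position; "orientation": TCP orientation; "ft_force": force on the tool from outside, world axes, zero at the start; "moment": the same for the moment, N m; "width": finger opening in mm.
Only numpy, scipy, OpenCV 4.12 (cv2) and the standard library are available. Lean on these libraries where they do the work, as an engineer would, in place of code of your own. Each camera call takes 0.05 s, during which the arm holds its last target.

## Working session

There is one attempt and no reset: what is moved stays moved. The work goes in short steps, Python scripts to look and compute and a tool call to move; the robot and the scene stay as the last step left them, time stands still between calls to the robot, and variables do not carry over. Pictures are saved under pics/ and viewed, and the job is handed in when it is done.

Besides the shell and the picture viewer there is one more tool, called after "Emit:" by a JSON object that holds its "api" and its "payload", one argument or row to a line. move_arm: Moves the arm, as the interface text tells. Its arguments: {"type":"object","properties":{"motion":{"type":"array","items":{"type":"array"}},"gripper":{"type":"number"}},"required":["motion"]}

```bash
mkdir -p pics
cat > h.py <<'E'
from workcell import ctrl
import numpy as np, cv2
def save(img,name): cv2.imwrite('pics/'+name+'.png',cv2.cvtColor(img['pixels'],cv2.COLOR_RGB2BGR))
E
python3 - <<'E'
from h import *
o=ctrl.get_obs(); print(o)
for c in ['scene','top','wrist']:
    im=ctrl.get_image(c); save(im,c+'0')
    if c!='wrist': print(c,im['camera_matrix'],im['R'],im['t'])
    else: print(im['camera_matrix'],im['mount'])
    for n in ['cassette_center','lane','lane_mouth','lane_hood','soap','bowl','jar']:
        for r in ctrl.pinpoint(c,n): print(c,n,np.round(r['location'],1),round(r['p'],2))
print(ctrl.get_obs()['t'])
E
```

```text
{'t': 0.0, 'qpos': array([ 1.29903627e+00,  4.23787108e-01,  1.63066845e+00, -2.50048616e-05,
        1.08862342e+00, -1.90128862e-02]), 'qvel': array([ 8.76121678e-04, -1.01082612e-03, -2.46222913e-06,  4.27530072e-05,
        1.00758494e-03,  1.62541003e-04]), 'joint_torque': array([ 3.06941343e-03, -5.44637632e+01, -2.73664749e+01,  6.45203702e-02,
        2.28597829e-02, -1.26276700e-04]), 'ee_pos': array([156.13260723, 604.61683307, 221.94372105]), 'orientation': array([ 2.48298403e+00,  1.92320131e+00, -1.85133951e-03]), 'ft_force': array([-0.04000424, -0.61889738, -0.68522646]), 'moment': array([-0.0062354 , -0.01850389, -0.02523855]), 'width': 87.86816994580536}
scene [[389.28379056   0.         258.71325736]
 [  0.         389.28379056 191.79551546]
 [  0.           0.           1.        ]] [[ 0.88438983  0.46660873 -0.01144172]
 [ 0.34664267 -0.6730322  -0.65335023]
 [-0.31255957  0.57385011 -0.75696933]] [-452.96424816 -200.62933873 1415.27399823]
scene cassette_center [ 509.2 -339.2   27.4] 0.78
scene cassette_center [ 442.6 -514.2   25.9] 0.75
scene cassette_center [ 30
[... 751 characters left out ...]
.3] 0.57
top lane [506.5  12.2   2.3] 0.72
top lane_mouth [ 470.2 -130.8    3.6] 0.92
top lane_hood [557.6 222.4  45.7] 0.64
top lane_hood [751.6 -77.8   1.4] 0.64
top soap [ 720.  -273.3   -1.2] 0.9
top soap [506.8  13.3   1.7] 0.35
top bowl [749.  -78.    2.5] 0.94
top jar [372.7 -26.5   4.2] 0.68
[[289.08533617   0.         257.55511547]
 [  0.         289.08533617 186.42707657]
 [  0.           0.           1.        ]] [[ 9.99999440e-01 -9.62582902e-04 -4.40018250e-04 -5.71585076e-01]
 [ 1.04670695e-03  9.61037506e-01  2.76416019e-01 -7.53564353e+01]
 [ 1.56800707e-04 -2.76416325e-01  9.61037976e-01 -1.63882388e+02]
 [ 0.00000000e+00  0.00000000e+00  0.00000000e+00  1.00000000e+00]]
1.2
```

View pics/scene0.png

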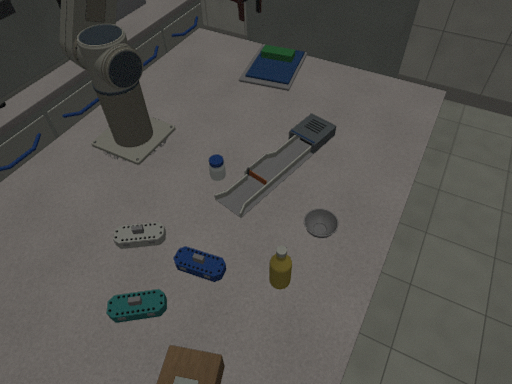

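View pics/top0.png

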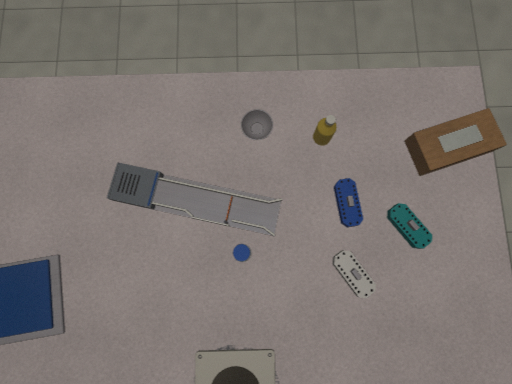

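The blue cassette meant is at scene (200,263) and top (348,202). The look-alikes are turquoise (scene 137,305; top 410,226) and white (scene 139,235; top 354,274). I'll confirm this in an enlarged crop. The lane runs from its mouth at top (275,215) to the hood at (135,185).

```bash
cat >> h.py <<'E'
from scipy.spatial.transform import Rotation as Ro
def down(yaw): # tool z down, tool x at world yaw (deg)
    a=np.radians(yaw); x=np.array([np.cos(a),np.sin(a),0]); z=np.array([0,0,-1.]); return Ro.from_matrix(np.c_[x,np.cross(z,x),z])
def plan(pos,yaw,o=None):
    o=o or ctrl.get_obs(); R=Ro.from_rotvec(o['orientation'])
    s=R.inv().apply(np.array(pos)-o['ee_pos'])/150
    r=(R.inv()*down(yaw)).as_rotvec()/np.radians(60)
    print('t',round(o['t'],2),'pos',np.round(o['ee_pos'],1),'shift',np.round(s,3),'turn',np.round(r,3),'F',np.round(o['ft_force'],1),'w',round(o['width'],1))
E
python3 - <<'E'
from h import *
im=cv2.imread('pics/scene0.png'); a=cv2.resize(im[210:335,90:290],None,fx=4,fy=4,interpolation=cv2.INTER_CUBIC)
cv2.imwrite('pics/crop.png',a)
plan([430,300,222],0)
plan([510,0,222],-14)
E
```

```text
t 1.2 pos [156.3 605.1 222.7] shift [-1.513  2.276  0.004] turn [0.    0.    1.259] F [-0.  -0.4  0.3] w 87.9
t 1.2 pos [156.3 605.1 222.7] shift [-3.316  3.292  0.005] turn [0.    0.    1.492] F [-0.  -0.4  0.3] w 87.9
```

View pics/crop.png

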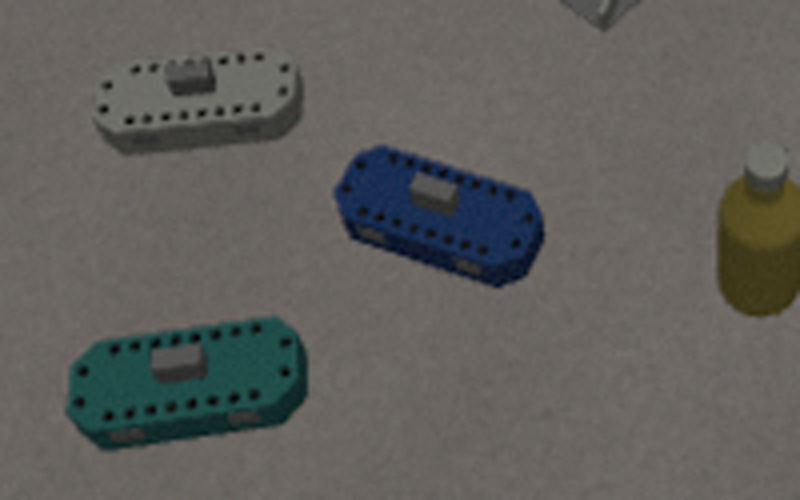

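The crop shows the blue cassette at crop (440,215) with its grey rib, clearly different from the white (200,100) and turquoise (185,380) ones. Now I'll start moving.

Emit:
{"api": "move_arm", "payload": {
  "motion": [
    [[-0.2,0.3,0],[0,0,0.17]],
    [[-0.4,0.6,0],[0,0,0.34]],
    [[-0.6,0.9,0],[0,0,0.51]],
    [[-0.66,1,0],[0,0,0.68]],
    [[-0.66,1,0],[0,0,0.8]]
  ],
  "gripper": 1
}}

```text
t: 1.82
ee_pos: [277.9, 470.6, 222.9]
orientation: [3.054, 0.736, 0.0]
ft_force: [0.4, 0.2, 0.3]
width: 87.7
```

Run:
```python
from h import *
plan([450,220,222],-14)
plan([500,40,260],-14)
```

```text
t 1.82 pos [277.9 470.6 222.9] shift [0.26  2.01  0.006] turn [-0.    -0.     0.685] F [0.4 0.2 0.3] w 87.7
t 1.82 pos [277.9 470.6 222.9] shift [ 0.01   3.23  -0.247] turn [-0.    -0.     0.685] F [0.4 0.2 0.3] w 87.7
```

Emit:
{"api": "move_arm", "payload": {
  "motion": [
    [[0.05,0.3,-0.05],[0,0,0.14]],
    [[0.1,0.6,-0.1],[0,0,0.28]],
    [[0.13,0.9,-0.15],[0,0,0.42]],
    [[0.13,1,-0.2],[0,0,0.56]],
    [[0.13,1,-0.25],[0,0,0.685]]
  ]
}}

```text
t: 2.45
ee_pos: [364.0, 346.6, 260.6]
orientation: [-3.118, 0.382, -0.0]
ft_force: [1.1, -0.4, 0.4]
width: 87.9
```

Run:
```python
from h import *
plan([450,220,260],-14)
plan([490,80,260],-14)
```

```text
t 2.45 pos [364.  346.6 260.6] shift [0.76  0.681 0.004] turn [-0.    -0.     0.001] F [ 1.1 -0.4  0.4] w 87.9
t 2.45 pos [364.  346.6 260.6] shift [1.244 1.522 0.004] turn [-0.    -0.     0.001] F [ 1.1 -0.4  0.4] w 87.9
```

Emit:
{"api": "move_arm", "payload": {
  "motion": [
    [[0.25,0.25,0],[0,0,0]],
    [[0.5,0.5,0],[0,0,0]],
    [[0.75,0.75,0],[0,0,0]],
    [[0.95,1,0],[0,0,0]],
    [[0.95,1,0],[0,0,0]]
  ]
}}

```text
t: 3.08
ee_pos: [467.7, 166.1, 260.3]
orientation: [3.119, -0.378, 0.001]
ft_force: [-0.4, 1.1, -0.1]
width: 87.7
```

Run:
```python
from h import *
plan([510,20,260],-14)
o=ctrl.get_obs()
im=ctrl.get_image('wrist'); save(im,'w1')
np.savez('w1.npz',K=im['camera_matrix'],M=im['mount'],p=o['ee_pos'],r=o['orientation'],pix=im['pixels'])
for n in ['lane','lane_mouth','lane_hood']:
    for r in ctrl.pinpoint('wrist',n): print(n,np.round(r['location'],1),round(r['p'],2))
```

```text
t 3.08 pos [467.7 166.1 260.3] shift [0.506 0.879 0.002] turn [ 0.    -0.     0.003] F [-0.4  1.1 -0.1] w 87.7
lane [508.7  11.8   0.6] 0.67
lane_mouth [ 473.2 -123.6    3.4] 0.84
lane_hood [559.7 225.9  44.4] 0.67
```

View pics/w1.png

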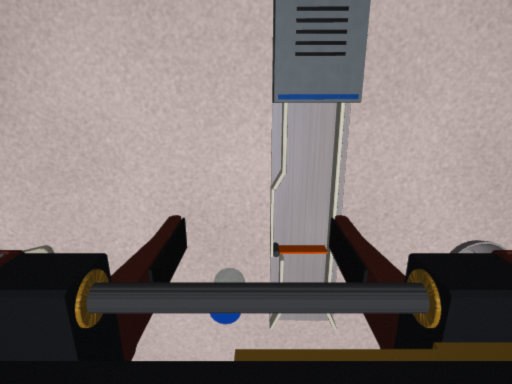

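The wrist view shows the lane almost upright in the picture. The hood front edge is at row ~100, columns 274-362, the flap at row 249, columns 276-327, and the mouth at row ~321. I'll enlarge it to fit precisely.

```bash
python3 - <<'E'
import cv2
im=cv2.imread('pics/w1.png')
cv2.imwrite('pics/w1a.png',cv2.resize(im[85:205,255:380],None,fx=5,fy=5,interpolation=cv2.INTER_CUBIC))
cv2.imwrite('pics/w1b.png',cv2.resize(im[230:335,255:355],None,fx=5.6,fy=5.6,interpolation=cv2.INTER_CUBIC))
E
cat >> h.py <<'E'
def wray(d,uv,z):
    K,M,p,r=d['K'],d['M'],d['p'],d['r']; R=Ro.from_rotvec(r).as_matrix()
    uv=np.atleast_2d(uv); c=np.c_[uv,np.ones(len(uv))]@np.linalg.inv(K).T
    dirw=(c@M[:3,:3].T)@R.T; c0=R@M[:3,3]+p
    return c0+dirw*((z-c0[2])/dirw[:,2])[:,None]
def wproj(d,X):
    K,M,p,r=d['K'],d['M'],d['p'],d['r']; R=Ro.from_rotvec(r).as_matrix()
    T=(np.atleast_2d(X)-p)@R; C=(T-M[:3,3])@M[:3,:3]; q=C@K.T; return q[:,:2]/q[:,2:]
def grab(name):
    o=ctrl.get_obs(); im=ctrl.get_image('wrist'); save(im,name)
    d=dict(K=im['camera_matrix'],M=im['mount'],p=o['ee_pos'],r=o['orientation'],pix=im['pixels']); np.savez(name+'.npz',**d); return d
E
python3 - <<'E'
from h import *
d=np.load('w1.npz')
# predicted model overlay with lane pose guess
def lane(x0,y0,yaw):
    a=np.radians(yaw); R=np.array([[np.cos(a),-np.sin(a),0],[np.sin(a),np.cos(a),0],[0,0,1]])
    return lambda P: np.atleast_2d(P)@R.T+[x0,y0,0]
print(wray(d,[[274,101],[362,101]],45), wray(d,[[281,321],[331,321]],3), wray(d,[[278,247],[327,247]],29))
E
```

```text
[[506.88850076 236.62584657  45.        ]
 [614.3654593  210.05426584  45.        ]] [[ 438.09045186 -126.56199517    3.        ]
 [ 523.07219736 -147.6113203     3.        ]] [[466.01480138  28.50333498  29.        ]
 [538.02862742  10.67898227  29.        ]]
```

View pics/w1a.png

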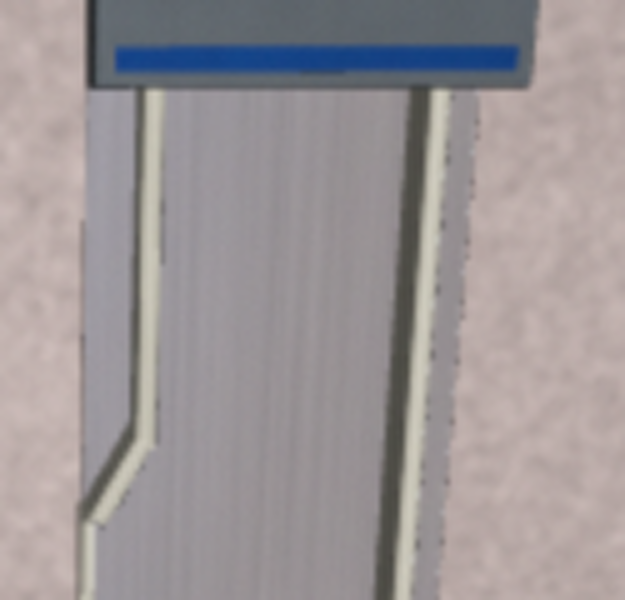

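View pics/w1b.png

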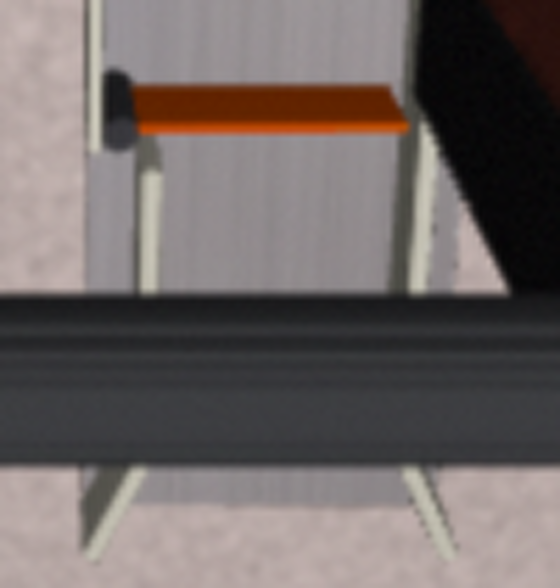

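Run:
```python
from h import *
d=np.load('w1.npz')
L=wray(d,[[287.4,104],[286,173],[283.9,261],[283,281.8]],25)[:,:2]
Rr=wray(d,[[341.2,104],[333.6,204],[330.9,252.3],[328.4,281.8]],25)[:,:2]
for P in (L,Rr):
    v=P[0]-P[-1]; print('yaw',np.degrees(np.arctan2(v[1],v[0])), P.round(1).tolist())
from scipy.optimize import least_squares
H=wray(d,[[272.6,101.5],[361.6,101.5]],45)[:,:2]; F=wray(d,[[279,252.8],[327.9,252.8]],29)[:,:2]; M=wray(d,[[282,320.2],[330,320.2]],3)[:,:2]
def res(p):
    a=np.radians(p[2]); ux=np.array([np.cos(a),np.sin(a)]); uy=np.array([-ux[1],ux[0]]); o=p[:2]
    return np.r_[(L-o)@uy-35,(Rr-o)@uy+35,(H-o)@ux-219,(F-o)@ux,(M-o)@ux+145]
s=least_squares(res,[506,10,76]); print(s.x.round(2),s.fun.round(1))
```

```text
yaw 76.27498731232133 [[524.4, 228.5], [502.5, 137.0], [469.4, 0.7], [460.0, -35.2]]
yaw 76.41007949012446 [[593.8, 211.4], [560.2, 74.8], [542.8, -2.0], [530.0, -52.5]]
[507.87   8.5   76.36] [ 0.8  0.5  0.6  1.2 -0.6 -0.2 -1.4 -0.9  1.9  1.4 -0.2 -0.6 -1.  -1.4]
```

Run:
```python
from h import *
plan([510,-338,200],-72)
```

```text
t 3.27 pos [466.2 169.2 260.2] shift [1.075 3.219 0.4  ] turn [-0.     0.     0.974] F [ 0.3 -0.2 -0.3] w 87.6
```

Emit:
{"api": "move_arm", "payload": {
  "motion": [
    [[0.1,0.3,0],[0,0,0]],
    [[0.2,0.6,0],[0,0,0]],
    [[0.3,0.9,0],[0,0,0]],
    [[0.33,1,0],[0,0,0]],
    [[0.33,1,0],[0,0,0]]
  ]
}}

```text
t: 3.9
ee_pos: [479.5, 11.5, 260.2]
orientation: [-3.119, 0.372, 0.0]
ft_force: [0.0, 1.2, 0.4]
width: 88.0
```

Emit:
{"api": "move_arm", "payload": {
  "motion": [
    [[0.1,0.3,0],[0,0,0]],
    [[0.2,0.6,0],[0,0,0]],
    [[0.3,0.9,0],[0,0,0]],
    [[0.33,1,0],[0,0,0]],
    [[0.33,1,0],[0,0,0]]
  ]
}}

```text
t: 4.53
ee_pos: [492.6, -145.6, 260.0]
orientation: [-3.119, 0.372, 0.001]
ft_force: [0.1, 0.1, -0.7]
width: 88.0
```

Emit:
{"api": "move_arm", "payload": {
  "motion": [
    [[0.1,0.3,0.1],[0,0,0.17]],
    [[0.2,0.6,0.2],[0,0,0.34]],
    [[0.3,0.9,0.3],[0,0,0.51]],
    [[0.4,1,0.35],[0,0,0.68]],
    [[0.4,1,0.35],[0,0,0.85]]
  ]
}}

```text
t: 5.15
ee_pos: [516.3, -305.2, 206.7]
orientation: [-2.651, 1.686, 0.002]
ft_force: [-0.3, -0.4, -0.1]
width: 87.8
```

Run:
```python
from h import *
plan([510,-338,200],-72)
```

```text
t 5.15 pos [ 516.3 -305.2  206.7] shift [0.18  0.131 0.044] turn [0.    0.001 0.118] F [-0.3 -0.4 -0.1] w 87.8
```

Emit:
{"api": "move_arm", "payload": {
  "motion": [
    [[0.09,0.07,0.02],[0,0,0.06]],
    [[0.18,0.13,0.044],[0,0,0.118]],
    [[0.18,0.13,0.044],[0,0,0.118]],
    [[0.18,0.13,0.044],[0,0,0.118]],
    [[0.18,0.13,0.044],[0,0,0.118]]
  ]
}}

```text
t: 5.78
ee_pos: [509.5, -338.8, 201.2]
orientation: [-2.548, 1.838, -0.0]
ft_force: [0.4, 0.6, 0.6]
width: 87.9
```

Run:
```python
from h import *
plan([510,-338,200],-72)
d=grab('w2')
for r in ctrl.pinpoint('wrist','cassette_center'): print(np.round(r['location'],1),round(r['p'],2))
rr=ctrl.regions_of('wrist','cassette_center')
for r in rr:
    m=r['mask'].astype(np.uint8); c=cv2.findNonZero(m); print(r['p'],cv2.minAreaRect(c));
```

```text
t 5.78 pos [ 509.5 -338.8  201.2] shift [-0.004 -0.005  0.008] turn [-0.     0.     0.006] F [0.4 0.6 0.6] w 87.9
[ 307.9 -335.1   25.3] 0.85
[ 513.4 -342.6   24.5] 0.63
0.85 ((367.0464782714844, 226.96713256835938), (69.23517608642578, 33.055274963378906), 31.551382064819336)
0.83 ((258.7567443847656, 166.45945739746094), (53.59407043457031, 118.03846740722656), 9.462323188781738)
0.6 ((212.18902587890625, 301.79876708984375), (99.41497802734375, 49.09016036987305), 69.775146484375)
```

View pics/w2.png

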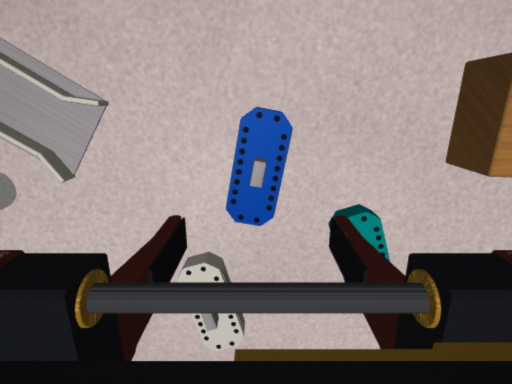

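The wrist view shows the blue cassette between the fingers at (258,167), with its rib at (258,174) and its long axis ~9° off upright. I'll measure yaw and position, and triangulate the rib with the top view.

Run:
```python
from h import *
d=np.load('w2.npz'); px=d['pix'].astype(int)
b=((px[...,2]>90)&(px[...,2]-px[...,0]>50)).astype(np.uint8); b[280:]=0
b[:,:200]=0;b[:,320:]=0
b=cv2.morphologyEx(b,cv2.MORPH_CLOSE,np.ones((9,9),np.uint8))
cnt=max(cv2.findContours(b,0,2)[0],key=cv2.contourArea)[:,0,:]
W=wray(d,cnt,32.)[:,:2].astype(np.float32)
print('rect',cv2.minAreaRect(W))
im=cv2.imread('pics/w2.png'); cv2.drawContours(im,[cnt[:,None]],-1,(0,255,255),1)
a=cv2.resize(im[95:240,210:310],None,fx=4,fy=4,interpolation=cv2.INTER_CUBIC)
t=cv2.imread('pics/top0.png')[170:235,325:370]; t=cv2.resize(t,None,fx=8.9,fy=8.9,interpolation=cv2.INTER_CUBIC)[:580]
a=np.hstack([a,t]); cv2.imwrite('pics/w2c.png',a); print(a.shape)
```

```text
rect ((510.2713928222656, -339.1583251953125), (140.045166015625, 59.762508392333984), 7.6993794441223145)Traceback (most recent call last):
  File "<stdin>", line 12, in <module>
    return _nx.concatenate(arrs, 1, dtype=dtype, casting=casting)
           ~~~~~~~~~~~~~~~^^^^^^^^^^^^^^^^^^^^^^^^^^^^^^^^^^^^^^^
ValueError: all the input array dimensions except for the concatenation axis must match exactly, but along dimension 0, the array at index 0 has size 580 and the array at index 1 has size 578
```

Run:
```python
from h import *
im=cv2.imread('pics/w2.png')
a=cv2.resize(im[95:240,210:310],(400,580),interpolation=cv2.INTER_CUBIC)
t=cv2.imread('pics/top0.png')[170:235,325:370]; t=cv2.resize(t,(400,580),interpolation=cv2.INTER_CUBIC)
cv2.imwrite('pics/w2c.png',np.hstack([a,t]))
```

```text
(no output)
```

View pics/w2c.png

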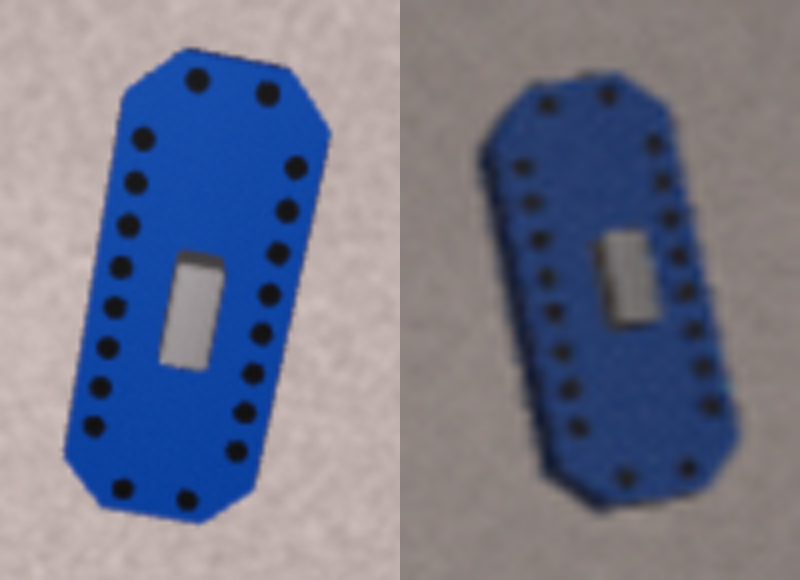

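Run:
```python
from h import *
d=np.load('w2.npz')
K=np.array([[358.61286489,0,257.98950334],[0,358.61286489,186.35533122],[0,0,1]])
R=np.array([[-2.48439514e-02,-9.99675302e-01,-5.66288606e-03],[-9.80691622e-01,2.54705294e-02,-1.93894805e-01],[1.93976084e-01,7.36431799e-04,-9.81005982e-01]]);t=np.array([-62.91365403,560.53696729,974.5633632])
P1=K@np.c_[R,t]
Rt=Ro.from_rotvec(d['r']).as_matrix();M=d['M'];Rc=(Rt@M[:3,:3]).T;tc=-Rc@(Rt@M[:3,3]+d['p'])
P2=d['K']@np.c_[Rc,tc]
def tri(u1,u2):
    X=cv2.triangulatePoints(P1,P2,np.array(u1,float),np.array(u2,float)); return (X[:3]/X[3]).ravel()
print('rib',tri([351,201],[257.8,174])); print(wray(d,[258,174.2],54))
q=wray(d,[[210+178/4,95+263/4],[210+160/4,95+363/4],[210+223/4,95+270/4],[210+208/4,95+370/4]],54)
for i in(0,2): v=q[i]-q[i+1]; print(np.degrees(np.arctan2(v[1],v[0])),np.linalg.norm(v))
plan([510.3,-339,120],-82.2); plan([510.3,-339,38],-82.2)
```

```text
rib [ 509.83884059 -340.2331779    53.59318829]
[[ 510.16536502 -339.75008919   54.        ]]
8.099059008860399 28.841077411819306
10.365415073464344 28.758040058649044
t 5.92 pos [ 509.6 -338.8  201.2] shift [ 0.003 -0.004  0.542] turn [-0.    -0.     0.176] F [-0.2  0.4 -0.5] w 87.6
t 5.92 pos [ 509.6 -338.8  201.2] shift [ 0.003 -0.004  1.088] turn [-0.    -0.     0.176] F [-0.2  0.4 -0.5] w 87.6
```

Triangulated rib top is at z = 53.6 mm (text says 54), position (510,-339.5), yaw ~7.9°. I'll descend.

Emit:
{"api": "move_arm", "payload": {
  "motion": [
    [[0,-0.004,0.2],[0,0,0.09]],
    [[0,-0.004,0.4],[0,0,0.172]],
    [[0,-0.004,0.6],[0,0,0.172]],
    [[0,-0.004,0.8],[0,0,0.172]],
    [[0,-0.004,0.9],[0,0,0.172]]
  ],
  "gripper": 0.6
}}

```text
t: 6.55
ee_pos: [509.4, -338.3, 64.6]
orientation: [2.371, -2.06, -0.003]
ft_force: [0.2, 0.5, 1.4]
width: 52.6
```

Run:
```python
from h import *
plan([510.2,-339.4,35.5],-82.1)
```

```text
t 6.55 pos [ 509.4 -338.3   64.6] shift [ 0.008 -0.004  0.194] turn [0.001 0.001 0.002] F [0.2 0.5 1.4] w 52.6
```

Emit:
{"api": "move_arm", "payload": {
  "motion": [
    [[0.006,-0.004,0.06],[0,0,0]],
    [[0.006,-0.004,0.12],[0,0,0]],
    [[0.006,-0.004,0.18],[0,0,0]],
    [[0.006,-0.004,0.19],[0,0,0]],
    [[0.006,-0.004,0.19],[0,0,0]]
  ]
}}

```text
t: 7.18
ee_pos: [510.9, -339.7, 37.7]
orientation: [-2.371, 2.061, -0.0]
ft_force: [0.2, -1.0, -0.2]
width: 52.7
```

Emit:
{"api": "move_arm", "payload": {
  "motion": [
    [[0,0,0],[0,0,0]],
    [[0,0,0],[0,0,0]],
    [[0,0,0],[0,0,0]],
    [[0,0,0],[0,0,0]],
    [[0,0,0],[0,0,0]]
  ],
  "gripper": 0
}}

```text
t: 7.8
ee_pos: [510.7, -339.5, 37.6]
orientation: [-2.371, 2.061, 0.0]
ft_force: [-0.6, 2.0, 0.9]
width: 13.6
```

Run:
```python
from h import *
plan([510.2,-339.4,120],-82.1)
```

```text
t 7.8 pos [ 510.7 -339.5   37.6] shift [-0.001  0.003 -0.549] turn [0.    0.    0.002] F [-0.6  2.   0.9] w 13.6
```

Gripped: 13.6 mm on the 14 mm rib. I'll lift it.

Emit:
{"api": "move_arm", "payload": {
  "motion": [
    [[0,0,-0.08],[0,0,0]],
    [[0,0,-0.2],[0,0,0]],
    [[0,0,-0.35],[0,0,0]],
    [[0,0,-0.48],[0,0,0]],
    [[0,0,-0.55],[0,0,0]]
  ]
}}

```text
t: 8.43
ee_pos: [511.3, -340.1, 122.1]
orientation: [-2.371, 2.061, -0.004]
ft_force: [0.4, 0.1, -2.4]
width: 13.8
```

```bash
cat >> h.py <<'E'
LO=np.array([507.87,8.5]); LY=76.36
def lw(x,y=0,z=0):
    a=np.radians(LY); return [LO[0]+x*np.cos(a)-y*np.sin(a),LO[1]+x*np.sin(a)+y*np.cos(a),z]
E
python3 - <<'E'
from h import *
plan(lw(-85,0,120),LY-90)
E
```

```text
t 8.43 pos [ 511.3 -340.1  122.1] shift [-1.778 -0.092  0.011] turn [-1.000e-03 -2.000e-03 -1.139e+00] F [ 0.4  0.1 -2.4] w 13.8
```

Emit:
{"api": "move_arm", "payload": {
  "motion": [
    [[-0.15,0,0],[0,0,-0.12]],
    [[-0.35,0,0],[0,0,-0.28]],
    [[-0.58,-0.02,0],[0,0,-0.43]],
    [[-0.8,-0.04,0],[0,0,-0.56]],
    [[-0.9,-0.05,0],[0,0,-0.66]]
  ]
}}

```text
t: 9.05
ee_pos: [498.7, -203.2, 120.2]
orientation: [-2.932, 1.128, 0.002]
ft_force: [0.4, -0.0, -3.3]
width: 13.6
```

Run:
```python
from h import *
plan(lw(-85,0,120),LY-90)
```

```text
t 9.05 pos [ 498.7 -203.2  120.2] shift [-0.631 -0.59   0.002] turn [-0.     0.001 -0.474] F [ 0.4 -0.  -3.3] w 13.6
```

Emit:
{"api": "move_arm", "payload": {
  "motion": [
    [[-0.14,-0.13,0],[0,0,-0.12]],
    [[-0.3,-0.28,0],[0,0,-0.27]],
    [[-0.5,-0.45,0],[0,0,-0.4]],
    [[-0.6,-0.55,0],[0,0,-0.474]],
    [[-0.631,-0.59,0],[0,0,-0.474]]
  ]
}}

```text
t: 9.68
ee_pos: [488.9, -74.8, 120.3]
orientation: [3.118, -0.38, -0.0]
ft_force: [0.5, 0.1, -2.5]
width: 14.0
```

Emit:
{"api": "move_arm", "payload": {
  "motion": [
    [[0,0,0.05],[0,0,0]],
    [[0,0,0.1],[0,0,0]],
    [[0,0,0.15],[0,0,0]],
    [[0,0,0.15],[0,0,0]],
    [[0,0,0.15],[0,0,0]]
  ]
}}

```text
t: 10.3
ee_pos: [489.1, -76.0, 97.4]
orientation: [-3.118, 0.382, 0.0]
ft_force: [0.7, 0.3, -2.6]
width: 13.5
```

Run:
```python
from h import *
plan(lw(-85,0,90),LY-90)
d=grab('w3')
im=ctrl.get_image('top'); save(im,'top3')
```

```text
t 10.3 pos [489.1 -76.   97.4] shift [-0.011 -0.01   0.05 ] turn [ 0.     0.    -0.006] F [ 0.7  0.3 -2.6] w 13.5
```

View pics/w3.png

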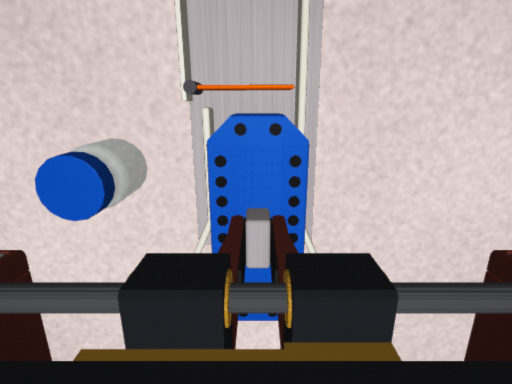

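View pics/top3.png

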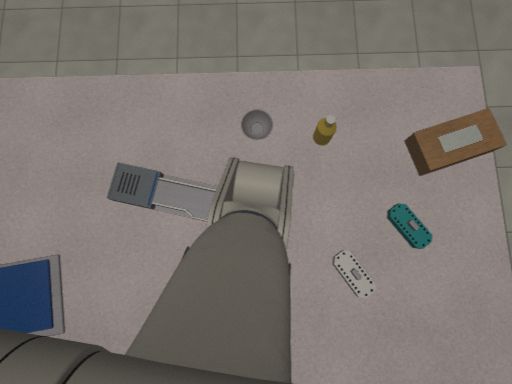

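The wrist view shows the gripped cassette above the entry: its front end is at rows 113-140, columns 208-308. The flap is at row 87, columns 190-293. I'll overlay the fitted lane model to check the fit.

Run:
```python
from h import *
d=np.load('w3.npz')
im=cv2.imread('pics/w3.png')[0:270,150:360]; S=3; im=cv2.resize(im,None,fx=S,fy=S,interpolation=cv2.INTER_CUBIC)
def seg(a,b,c):
    p=wproj(d,np.array([lw(*a),lw(*b)])); p=((p-[150,0]+.5)*S-.5)
    cv2.line(im,tuple(np.int32(p[0])),tuple(np.int32(p[1])),c,1); 
seg((100,-35,25),(-110,-35,25),(0,255,0)); seg((-15,35,25),(-110,35,25),(0,255,0)); seg((-15,52,25),(30,52,25),(0,255,0))
seg((0,45,29),(0,-31,29),(255,255,0))
cv2.imwrite('pics/w3a.png',im[:600])
```

```text
(no output)
```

View pics/w3a.png

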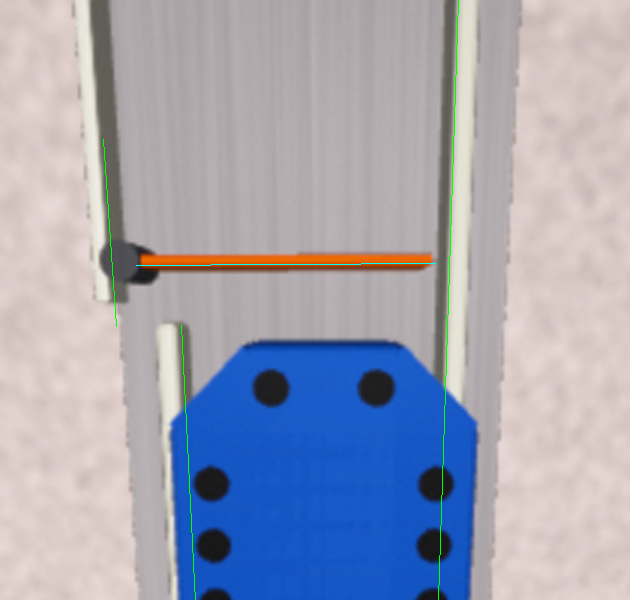

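Run:
```python
from h import *
d=np.load('w3.npz')
for z in (91,92,93):
    P=wray(d,[[207,141],[309.2,141.3],[150+243/3,343/3],[150+405/3,343/3]],z)[:,:2]
    a=np.radians(LY);R=np.array([[np.cos(a),np.sin(a)],[-np.sin(a),np.cos(a)]])
    print(((P-LO)@R.T).round(1).tolist())
print(((d['p'][:2]-LO)@R.T))
```

```text
[[-32.5, 27.3], [-33.1, -32.6], [-17.4, 12.7], [-17.6, -18.1]]
[[-32.4, 27.1], [-32.9, -32.5], [-17.4, 12.7], [-17.6, -18.1]]
[[-32.2, 27.0], [-32.8, -32.3], [-17.3, 12.6], [-17.5, -18.0]]
[-86.56150929  -1.67274492]
```

Run:
```python
from h import *
plan(lw(-87,0.8,46),LY-90)
```

```text
t 10.4 pos [489.3 -75.9  97.7] shift [-0.018  0.004  0.345] turn [-0.    -0.    -0.005] F [ 0.6 -0.  -1.7] w 13.9
```

Emit:
{"api": "move_arm", "payload": {
  "motion": [
    [[-0.018,0.004,0.06],[0,0,-0.005]],
    [[-0.018,0.004,0.14],[0,0,-0.005]],
    [[-0.018,0.004,0.22],[0,0,-0.005]],
    [[-0.018,0.004,0.29],[0,0,-0.005]],
    [[-0.018,0.004,0.32],[0,0,-0.005]]
  ]
}}

```text
t: 11.02
ee_pos: [485.9, -75.6, 48.5]
orientation: [-3.119, 0.373, 0.002]
ft_force: [0.7, 0.7, -2.2]
width: 14.1
```

Run:
```python
from h import *
plan(lw(-87,0.8,40.6),LY-90)
grab('w4')
```

```text
t 11.03 pos [485.9 -75.6  48.5] shift [0.005 0.001 0.053] turn [ 0.     0.001 -0.   ] F [ 0.7  0.7 -2.2] w 14.1
```

View pics/w4.png

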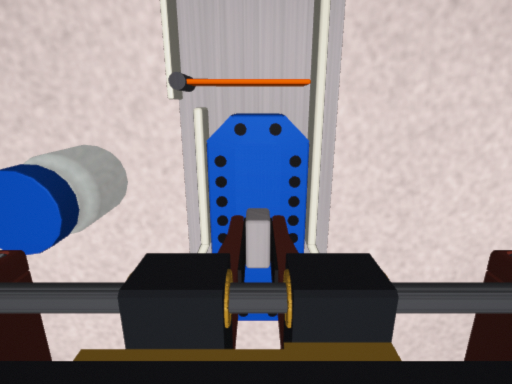

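The cassette sits between the walls: left edge col 208 with the wall at ~206, right edge 308 with the wall at ~312. It needs nudging ~0.7 mm right as I lower it to the floor.

Emit:
{"api": "move_arm", "payload": {
  "motion": [
    [[0.005,0,0.012],[0,0,0]],
    [[0.005,0,0.024],[0,0,0]],
    [[0.005,0,0.036],[0,0,0]],
    [[0.005,0,0.044],[0,0,0]],
    [[0.005,0,0.044],[0,0,0]]
  ]
}}

```text
t: 11.7
ee_pos: [487.1, -75.9, 43.0]
orientation: [-3.119, 0.373, 0.0]
ft_force: [-0.0, -0.5, -2.3]
width: 13.6
```

Run:
```python
from h import *
plan(lw(-87,0.8,40.6),LY-90)
```

```text
t 11.7 pos [487.1 -75.9  43. ] shift [-0.003  0.001  0.016] turn [-0.  0. -0.] F [-0.  -0.5 -2.3] w 13.6
```

Emit:
{"api": "move_arm", "payload": {
  "motion": [
    [[0,0,0.004],[0,0,0]],
    [[0,0,0.008],[0,0,0]],
    [[0,0,0.012],[0,0,0]],
    [[0,0,0.012],[0,0,0]],
    [[0,0,0.012],[0,0,0]]
  ]
}}

```text
t: 12.32
ee_pos: [487.1, -75.9, 41.2]
orientation: [3.119, -0.373, 0.0]
ft_force: [-0.2, -0.3, -2.9]
width: 14.0
```

Run:
```python
from h import *
plan(lw(-87,0.8,40.6),LY-90)
```

```text
t 12.32 pos [487.1 -75.9  41.2] shift [-0.003  0.001  0.004] turn [ 0. -0. -0.] F [-0.2 -0.3 -2.9] w 14.0
```

Emit:
{"api": "move_arm", "payload": {
  "motion": [
    [[0,0,0.002],[0,0,0]],
    [[0,0,0.004],[0,0,0]],
    [[0,0,0.006],[0,0,0]],
    [[0,0,0.006],[0,0,0]],
    [[0,0,0.006],[0,0,0]]
  ]
}}

```text
t: 12.95
ee_pos: [487.0, -75.9, 40.5]
orientation: [-3.119, 0.373, -0.0]
ft_force: [-1.7, 0.8, 6.3]
width: 13.8
```

Run:
```python
from h import *
plan(lw(-87,0.8,40.6),LY-90)
```

```text
t 12.95 pos [487.  -75.9  40.5] shift [-0.003  0.001 -0.   ] turn [-0. -0. -0.] F [-1.7  0.8  6.3] w 13.8
```

It's on the floor: the vertical force rose by ~9 N. I'll ease up slightly and begin feeding (feed = -tool y).

Emit:
{"api": "move_arm", "payload": {
  "motion": [
    [[0,0,-0.002],[0,0,0]],
    [[0,-0.03,-0.002],[0,0,0]],
    [[0,-0.07,-0.002],[0,0,0]],
    [[0,-0.12,-0.002],[0,0,0]],
    [[0,-0.17,-0.002],[0,0,0]]
  ]
}}

```text
t: 13.58
ee_pos: [493.1, -50.8, 40.6]
orientation: [3.119, -0.372, -0.001]
ft_force: [-2.2, -6.4, 2.9]
width: 13.8
```

```bash
cat >> h.py <<'E'
def st():
    o=ctrl.get_obs(); a=np.radians(LY);R=np.array([[np.cos(a),np.sin(a)],[-np.sin(a),np.cos(a)]])
    print('t',round(o['t'],2),'lane xy',(R@(o['ee_pos'][:2]-LO)).round(2),'z',o['ee_pos'][2].round(2),'F lane',(R@o['ft_force'][:2]).round(1),'Fz',o['ft_force'][2].round(1),'w',o['width'].round(1))
    return o
E
python3 - <<'E'
from h import *
o=st(); plan(lw(-20,0.8,40.6),LY-90,o)
E
```

```text
Traceback (most recent call last):
  File "h.py", line 28, in st
    print('t',round(o['t'],2),'lane xy',(R@(o['ee_pos'][:2]-LO)).round(2),'z',o['ee_pos'][2].round(2),'F lane',(R@o['ft_force'][:2]).round(1),'Fz',o['ft_force'][2].round(1),'w',o['width'].round(1))
                                                                                                                                                                                 ^^^^^^^^^^^^^^^^
AttributeError: 'float' object has no attribute 'round'
```

```bash
sed -i "s/o\['width'\].round(1)/round(o['width'],1)/" h.py
python3 - <<'E'
from h import *
o=st(); plan(lw(20,0.5,40.6),LY-90,o)
E
```

```text
t 13.57 lane xy [-61.11   0.4 ] z 40.57 F lane [-6.7  0.7] Fz 2.9 w 13.8
t 13.57 pos [493.1 -50.8  40.6] shift [-0.    -0.541 -0.001] turn [0.001 0.    0.001] F [-2.2 -6.4  2.9] w 13.8
```

Emit:
{"api": "move_arm", "payload": {
  "motion": [
    [[0,-0.07,0],[0,0,0]],
    [[0,-0.14,0],[0,0,0]],
    [[0,-0.21,0],[0,0,0]],
    [[0,-0.28,0],[0,0,0]],
    [[0,-0.35,0],[0,0,0]]
  ]
}}

```text
t: 14.2
ee_pos: [506.1, 0.4, 40.6]
orientation: [3.119, -0.373, 0.002]
ft_force: [1.6, -4.0, -0.6]
width: 13.6
```

Run:
```python
from h import *
o=st(); plan(lw(60,0.5,40.6),LY-90,o); grab('w5')
```

```text
t 14.2 lane xy [-8.28 -0.22] z 40.64 F lane [-3.5 -2.4] Fz -0.6 w 13.6
t 14.2 pos [5.061e+02 4.000e-01 4.060e+01] shift [-0.005 -0.455  0.   ] turn [ 0.    -0.001  0.   ] F [ 1.6 -4.  -0.6] w 13.6
```

View pics/w5.png

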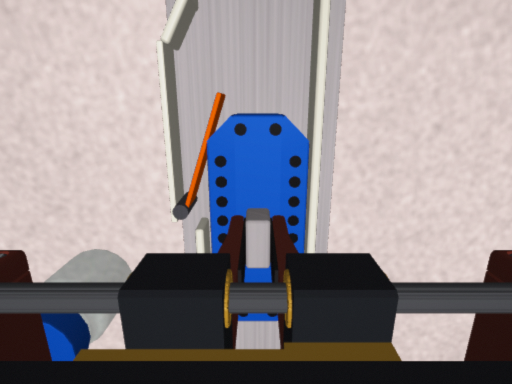

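The flap is being pushed open by the cassette (flap from hinge (182,211) to (221,95)), and the walls are clear.

Emit:
{"api": "move_arm", "payload": {
  "motion": [
    [[-0.004,-0.08,0],[0,0,0]],
    [[-0.004,-0.17,0],[0,0,0]],
    [[-0.004,-0.26,0],[0,0,0]],
    [[-0.004,-0.35,0],[0,0,0]],
    [[-0.004,-0.42,0],[0,0,0]]
  ]
}}

```text
t: 14.88
ee_pos: [519.9, 62.3, 40.6]
orientation: [3.119, -0.372, 0.0]
ft_force: [0.6, -4.5, -0.6]
width: 13.9
```

Run:
```python
from h import *
o=st(); plan(lw(120,0.5,40.6),LY-90,o)
```

```text
t 14.88 lane xy [55.12  0.96] z 40.58 F lane [-4.3 -1.7] Fz -0.6 w 13.9
t 14.88 pos [519.9  62.3  40.6] shift [ 0.003 -0.433 -0.   ] turn [ 0.    -0.     0.001] F [ 0.6 -4.5 -0.6] w 13.9
```

Emit:
{"api": "move_arm", "payload": {
  "motion": [
    [[0.003,-0.08,0],[0,0,0]],
    [[0.003,-0.17,0],[0,0,0]],
    [[0.003,-0.26,0],[0,0,0]],
    [[0.003,-0.35,0],[0,0,0]],
    [[0.003,-0.42,0],[0,0,0]]
  ]
}}

```text
t: 15.5
ee_pos: [535.2, 123.3, 40.6]
orientation: [3.119, -0.372, 0.0]
ft_force: [0.7, -3.9, 0.8]
width: 13.4
```

Run:
```python
from h import *
o=st(); plan(lw(145,0.5,40.6),LY-90,o)
```

```text
t 15.5 lane xy [117.98   0.49] z 40.58 F lane [-3.7 -1.6] Fz 0.8 w 13.4
t 15.5 pos [535.2 123.3  40.6] shift [ 0.   -0.18 -0.  ] turn [ 0. -0.  0.] F [ 0.7 -3.9  0.8] w 13.4
```

Emit:
{"api": "move_arm", "payload": {
  "motion": [
    [[0,-0.05,0],[0,0,0]],
    [[0,-0.1,0],[0,0,0]],
    [[0,-0.14,0],[0,0,0]],
    [[0,-0.17,0],[0,0,0]],
    [[0,-0.18,0],[0,0,0]]
  ]
}}

```text
t: 16.12
ee_pos: [541.1, 148.7, 40.6]
orientation: [3.119, -0.373, -0.001]
ft_force: [-0.4, -2.5, 1.7]
width: 13.3
```

Run:
```python
from h import *
o=st(); plan(lw(145,0.5,40.6),LY-90,o); grab('w6')
```

```text
t 16.12 lane xy [144.08   0.81] z 40.57 F lane [-2.5 -0.2] Fz 1.7 w 13.3
t 16.12 pos [541.1 148.7  40.6] shift [ 0.002 -0.006 -0.   ] turn [ 0.     0.001 -0.   ] F [-0.4 -2.5  1.7] w 13.3
```

View pics/w6.png

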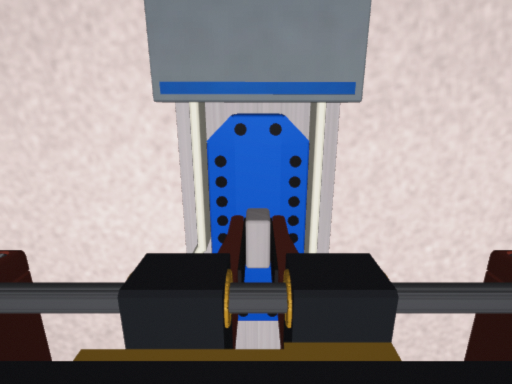

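Just ahead of the hood (front edge at row 100, cassette front at row 113). Sliding force is ~2.5-4 N. From here I feel for the buffer in small steps.

Emit:
{"api": "move_arm", "payload": {
  "motion": [
    [[0,-0.01,0],[0,0,0]],
    [[0,-0.02,0],[0,0,0]],
    [[0,-0.03,0],[0,0,0]],
    [[0,-0.04,0],[0,0,0]],
    [[0,-0.05,0],[0,0,0]]
  ]
}}

```text
t: 16.8
ee_pos: [543.2, 156.0, 40.6]
orientation: [3.119, -0.373, -0.0]
ft_force: [-0.7, -2.9, 1.7]
width: 13.9
```

Run:
```python
from h import *
st()
```

```text
t 16.8 lane xy [151.64   0.44] z 40.58 F lane [-3. -0.] Fz 1.7 w 13.9
```

Emit:
{"api": "move_arm", "payload": {
  "motion": [
    [[0,-0.004,0],[0,0,0]],
    [[0,-0.008,0],[0,0,0]],
    [[0,-0.012,0],[0,0,0]],
    [[0,-0.016,0],[0,0,0]],
    [[0,-0.02,0],[0,0,0]]
  ]
}}

```text
t: 17.42
ee_pos: [543.9, 158.9, 40.6]
orientation: [-3.119, 0.373, 0.0]
ft_force: [-0.7, -3.5, 1.5]
width: 13.8
```

Run:
```python
from h import *
st()
```

```text
t 17.43 lane xy [154.63   0.45] z 40.57 F lane [-3.6 -0.2] Fz 1.5 w 13.8
```

Emit:
{"api": "move_arm", "payload": {
  "motion": [
    [[0,-0.004,0],[0,0,0]],
    [[0,-0.008,0],[0,0,0]],
    [[0,-0.012,0],[0,0,0]],
    [[0,-0.016,0],[0,0,0]],
    [[0,-0.02,0],[0,0,0]]
  ]
}}

```text
t: 18.05
ee_pos: [544.6, 161.8, 40.6]
orientation: [-3.119, 0.373, -0.0]
ft_force: [-1.3, -2.6, 2.9]
width: 13.7
```

Emit:
{"api": "move_arm", "payload": {
  "motion": [
    [[0,-0.004,0],[0,0,0]],
    [[0,-0.008,0],[0,0,0]],
    [[0,-0.012,0],[0,0,0]],
    [[0,-0.016,0],[0,0,0]],
    [[0,-0.02,0],[0,0,0]]
  ]
}}

```text
t: 18.68
ee_pos: [545.3, 164.7, 40.6]
orientation: [-3.119, 0.373, -0.0]
ft_force: [-1.9, -3.7, 2.1]
width: 14.0
```

Emit:
{"api": "move_arm", "payload": {
  "motion": [
    [[0,-0.004,0],[0,0,0]],
    [[0,-0.008,0],[0,0,0]],
    [[0,-0.012,0],[0,0,0]],
    [[0,-0.016,0],[0,0,0]],
    [[0,-0.02,0],[0,0,0]]
  ]
}}

```text
t: 19.3
ee_pos: [546.0, 167.6, 40.6]
orientation: [3.119, -0.373, -0.0]
ft_force: [-1.5, -2.5, 2.5]
width: 14.0
```

Emit:
{"api": "move_arm", "payload": {
  "motion": [
    [[0,-0.004,0],[0,0,0]],
    [[0,-0.008,0],[0,0,0]],
    [[0,-0.012,0],[0,0,0]],
    [[0,-0.016,0],[0,0,0]],
    [[0,-0.02,0],[0,0,0]]
  ]
}}

```text
t: 19.92
ee_pos: [546.7, 170.5, 40.6]
orientation: [3.119, -0.373, -0.0]
ft_force: [-0.4, -3.2, 1.8]
width: 13.8
```

Emit:
{"api": "move_arm", "payload": {
  "motion": [
    [[0,-0.004,0],[0,0,0]],
    [[0,-0.008,0],[0,0,0]],
    [[0,-0.012,0],[0,0,0]],
    [[0,-0.016,0],[0,0,0]],
    [[0,-0.02,0],[0,0,0]]
  ]
}}

```text
t: 20.55
ee_pos: [547.4, 173.4, 40.6]
orientation: [3.119, -0.373, -0.0]
ft_force: [-1.0, -3.3, 2.4]
width: 13.6
```

Emit:
{"api": "move_arm", "payload": {
  "motion": [
    [[0,-0.004,0],[0,0,0]],
    [[0,-0.008,0],[0,0,0]],
    [[0,-0.012,0],[0,0,0]],
    [[0,-0.016,0],[0,0,0]],
    [[0,-0.02,0],[0,0,0]]
  ]
}}

```text
t: 21.18
ee_pos: [548.2, 176.4, 40.6]
orientation: [3.119, -0.373, 0.0]
ft_force: [-0.9, -2.9, 2.6]
width: 13.9
```

Emit:
{"api": "move_arm", "payload": {
  "motion": [
    [[0,-0.004,0],[0,0,0]],
    [[0,-0.008,0],[0,0,0]],
    [[0,-0.012,0],[0,0,0]],
    [[0,-0.016,0],[0,0,0]],
    [[0,-0.02,0],[0,0,0]]
  ]
}}

```text
t: 21.8
ee_pos: [548.9, 179.3, 40.6]
orientation: [3.119, -0.373, -0.0]
ft_force: [-1.1, -3.5, 1.2]
width: 13.6
```

Emit:
{"api": "move_arm", "payload": {
  "motion": [
    [[0,-0.004,0],[0,0,0]],
    [[0,-0.008,0],[0,0,0]],
    [[0,-0.012,0],[0,0,0]],
    [[0,-0.016,0],[0,0,0]],
    [[0,-0.02,0],[0,0,0]]
  ]
}}

```text
t: 22.42
ee_pos: [549.2, 181.1, 40.6]
orientation: [3.118, -0.372, -0.001]
ft_force: [-1.2, -10.3, 6.1]
width: 13.8
```

Contact: the force rose to −10 N at TCP y ≈ 180-181, lane x ≈ 177. I'll go on gently by ~5 mm more.

Emit:
{"api": "move_arm", "payload": {
  "motion": [
    [[0,-0.003,0],[0,0,0]],
    [[0,-0.006,0],[0,0,0]],
    [[0,-0.009,0],[0,0,0]],
    [[0,-0.012,0],[0,0,0]],
    [[0,-0.015,0],[0,0,0]]
  ]
}}

```text
t: 23.05
ee_pos: [549.7, 183.1, 40.6]
orientation: [3.118, -0.373, -0.001]
ft_force: [-1.3, -10.6, 5.5]
width: 13.9
```

Run:
```python
from h import *
st()
```

```text
t 23.05 lane xy [179.51   0.55] z 40.61 F lane [-10.6  -1.2] Fz 5.5 w 13.9
```

Emit:
{"api": "move_arm", "payload": {
  "motion": [
    [[0,-0.005,0],[0,0,0]],
    [[0,-0.01,0],[0,0,0]],
    [[0,-0.015,0],[0,0,0]],
    [[0,-0.02,0],[0,0,0]],
    [[0,-0.021,0],[0,0,0]]
  ]
}}

```text
t: 23.68
ee_pos: [550.4, 186.1, 40.6]
orientation: [3.118, -0.373, -0.002]
ft_force: [-1.8, -10.9, 4.9]
width: 13.5
```

Run:
```python
from h import *
st(); grab('w7')
```

```text
t 23.68 lane xy [182.66   0.59] z 40.58 F lane [-11.   -0.8] Fz 4.9 w 13.5
```

View pics/w7.png

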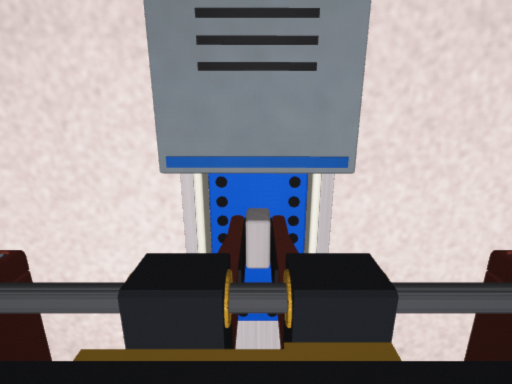

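No grip slip: the rib is still at rows 209-267, as before. The push-in is about 5.2-7 mm. I'll unload the arm's residual thrust, open, and lift.

Emit:
{"api": "move_arm", "payload": {
  "motion": [
    [[0,0.003,0],[0,0,0]],
    [[0,0.006,0],[0,0,0]],
    [[0,0.008,-0.001],[0,0,0]],
    [[0,0.008,-0.002],[0,0,0]],
    [[0,0.008,-0.002],[0,0,0]]
  ]
}}

```text
t: 24.35
ee_pos: [550.4, 186.1, 40.7]
orientation: [3.119, -0.373, -0.0]
ft_force: [-0.6, -4.8, -0.8]
width: 13.8
```

Run:
```python
from h import *
st()
```

```text
t 24.35 lane xy [182.68   0.52] z 40.67 F lane [-4.8 -0.5] Fz -0.8 w 13.8
```

Emit:
{"api": "move_arm", "payload": {
  "motion": [
    [[0,0,0],[0,0,0]],
    [[0,0,0],[0,0,0]],
    [[0,0,0],[0,0,0]],
    [[0,0,0],[0,0,0]],
    [[0,0,0],[0,0,0]]
  ],
  "gripper": 0.5
}}

```text
t: 24.98
ee_pos: [550.6, 186.3, 40.9]
orientation: [-3.119, 0.373, -0.0]
ft_force: [-0.3, 0.1, -0.2]
width: 44.0
```

Emit:
{"api": "move_arm", "payload": {
  "motion": [
    [[0,0,-0.1],[0,0,0]],
    [[0,0,-0.25],[0,0,0]],
    [[0,0,-0.45],[0,0,0]],
    [[0,0,-0.7],[0,0,0]],
    [[0,0,-0.9],[0,0,0]]
  ]
}}

```text
t: 25.6
ee_pos: [550.9, 186.3, 178.5]
orientation: [-3.119, 0.373, -0.003]
ft_force: [-0.2, -0.3, 0.5]
width: 43.7
```

Run:
```python
from h import *
st(); plan(lw(60,0,180),LY-90)
```

```text
t 25.6 lane xy [1.8298e+02 1.0000e-01] z 178.52 F lane [-0.3  0.1] Fz 0.5 w 43.7
t 25.6 pos [550.9 186.3 178.5] shift [ 0.001  0.82  -0.011] turn [-0.001 -0.002 -0.   ] F [-0.2 -0.3  0.5] w 43.7
```

Emit:
{"api": "move_arm", "payload": {
  "motion": [
    [[0,0.2,-0.05],[0,0,0]],
    [[0,0.4,-0.1],[0,0,0]],
    [[0,0.6,-0.2],[0,0,0]],
    [[0,0.75,-0.3],[0,0,0]],
    [[0,0.75,-0.3],[0,0,0]]
  ]
}}

```text
t: 26.22
ee_pos: [524.5, 76.0, 222.8]
orientation: [-3.118, 0.376, -0.005]
ft_force: [0.2, -0.1, 0.3]
width: 43.8
```

Emit:
{"api": "move_arm", "payload": {
  "motion": [
    [[0,0,0],[0,0,0]],
    [[0,0,0],[0,0,0]],
    [[0,0,0],[0,0,0]],
    [[0,0,0],[0,0,0]],
    [[0,0,0],[0,0,0]]
  ]
}}

```text
t: 26.85
ee_pos: [523.9, 77.1, 220.7]
orientation: [3.119, -0.373, -0.001]
ft_force: [-0.3, 0.6, -0.3]
width: 44.0
```

Run:
```python
from h import *
st(); d=grab('w8'); save(ctrl.get_image('scene'),'scene8')
for n in ['cassette_center']:
    for r in ctrl.pinpoint('wrist',n): 
        p=np.array(r['location']); a=np.radians(LY); q=p[:2]-LO; print(n,p.round(1),'lane',q@[np.cos(a),np.sin(a)],q@[-np.sin(a),np.cos(a)],r['p'])
```

```text
t 26.85 lane xy [70.44  0.55] z 220.68 F lane [0.5 0.5] Fz -0.3 w 44.0
cassette_center [555.  182.1  29.8] lane 179.81811584792072 -4.862315590720368 0.81
```

View pics/w8.png

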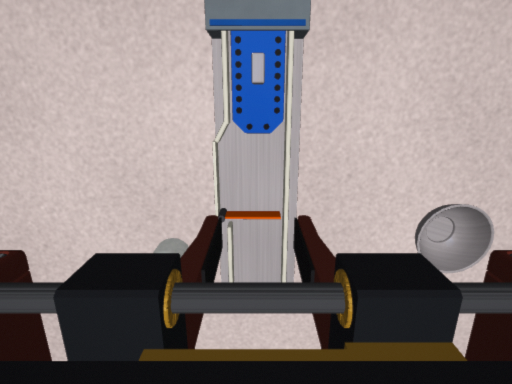

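View pics/scene8.png

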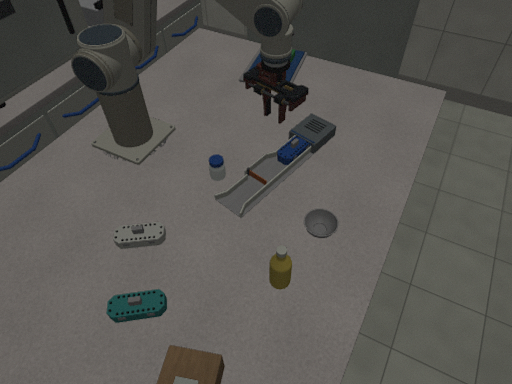

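The flap is shut behind the cassette (wrist row 215, scene (257,177)). The cassette lies under the hood edge, the bystanders are unmoved, and the robot is clear. One last numeric check, then I hand it in.

Run:
```python
from h import *
d=np.load('w8.npz')
a=np.radians(LY)
for uv,z in (([258,68],57),([258,133],35),([252,215],29)):
    q=wray(d,uv,z)[0][:2]-LO; print(uv,q@[np.cos(a),np.sin(a)],q@[-np.sin(a),np.cos(a)])
ctrl.close_job()
```

```text
[258, 68] 181.2998637846967 -0.2516907679235828
[258, 133] 111.41005191539878 -0.24857868744714876
[252, 215] 4.094843676414752 7.69265219673237
the job is handed in; nothing more can be done
```

The job is handed in at about 27 s of the 64 s allowed. The blue cassette sits against the hidden buffer, pushed in an estimated 5–7 mm, with the flap shut behind it. No verdict is reported, so the results below rest on my own checks.

**What I did:** I pinched the blue cassette by its rib and laid it on the floor of the lane's entry. I then slid it through the flap at low force, about 2.5–7 N. It met the buffer at lane x ≈ 177 mm, where the force rose from about 3 N to 10–11 N. I pushed on gently, took off the remaining thrust, let go and retracted.

**Last checks:**
- **Buffer depth:** this is inferred from the arm's travel after contact, because the buffer can't be seen.
- **Cassette position:** the picture puts its centre at lane x ≈ 181.3 mm, against 182.7 mm from the arm at release. The back end is at about 111 mm, past the 80 mm the flap needs to shut.
- **Flap:** it looks shut in both the wrist and scene pictures. One pixel reading put it at lane x ≈ 4 mm instead of 0. I picked that pixel on the flap's visible far face, so I put the difference down to pixel choice and calibration.
- **Cassette detector:** the network's sideways reading was off. It gave lane y = −4.9 mm, while the rib in the picture gives −0.3 mm.
- **Bystanders:** the bottle, bowl and jar look unmoved in the pictures, and the gripper is touching nothing.

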